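# Set the tilted inspection stage to its pointer and clamp it

## Task

Turn the tilted round inspection stage by the bar across its middle until the black line on the disc points straight at the tip of the small pointer on the rim. Then throw the ball-ended clamp lever beside it over into the notch farther from the robot, the one with the brass cone, and let go of everything. Do not shift the pointer, and leave the other things on the bench where they are.

Things in the scene. Friction and masses are not known exactly. Their poses are not given: they have to be found in the camera images.
- stand: Fixed dark steel base of the stage, 190 x 190 mm, 14 mm thick, with a tongue 130 x 100 mm on its +y side that carries the lever. Origin: centre of its underside, on the bench; own x points away from the robot (yaw within 0.3 rad), y left, z up.
- deck: Fixed grey round plate on the stand, 170 mm across, 10 mm thick, leaning 35 degrees (0.61 rad) towards the stand's +y: low edge at +y, high edge (about 130 mm up) at -y. Origin: centre of its underside; own x is the stand's x, y down the slope, z its normal. The turning stage lies on it, on the same axis.
- stage_grip (a point): Grip point on the stage's axis. The stage is an aluminium disc, 110 mm across, 12 mm thick, with a bar across its middle 52 mm long, 16 mm wide, 36 mm above the disc. The point lies in the bar, 24 mm above the disc's face. Own z: the axis, out of the disc; x: along the bar to the black line; y: across the bar (squeeze along y). Two flat green boards beside the bar are under 2 mm proud.
- stage_mark (a point): Outer end of the black line (26 mm long, 6 mm wide) on the disc, at the disc's rim: 55 mm from the axis, on the face of the disc. Turns with the stage.
- pointer_tip (a point): Point on the disc's rim, 55 mm from the axis, level with the disc's face, that the pointer aims at; stage_mark lies here when set. The pointer, on the deck's +x side, is a dark steel block 20 mm wide with a 16 mm wide cone aimed at the axis, its real tip 2 mm outside the rim; it stands up to 6 mm higher than the disc's face.
- stage (a joint): Turn of the stage about its axis (stage_grip z), rad, growing anticlockwise seen facing the disc; at 0 the black line points along the stand's +x. Friction about 0.1 N m; stays where left. Range -3.3 to 3.3. It starts at 1.1 to 2.4, so the way to the pointer is clockwise, 0.6 to 2.9 rad.
- pointer (a joint): Angle of the pointer about the same axis and from the same zero as stage, rad, within 0.5 of 0. The stage is set when stage equals pointer. Very stiff; must not be shifted.
- lever_tip (a point): Centre of the dark steel ball (22 mm across) on the clamp lever, a 10 mm steel rod that pivots about the stand's y axis, 135 mm to the +y side of the stand's origin, 30 mm above the bench; pivot to ball 75 mm. At the start the ball is 33 mm to the stand's -x of the pivot and 98 mm high; when clamped, 33 mm to +x and 98 mm high.
- lever (a joint): Swing of the clamp lever, rad: 0 in the free notch (start, leaning to the stand's -x, towards the robot), 0.9 in the clamp notch (leaning to +x, away; a brass cone stands at that end of its block). Over-centre: its 0.2 kg weight drops it from mid-swing (0.45) into the nearer notch, where it stops; 1 to 2 N at the ball moves it.
- objective: Dark steel microscope objective standing upright, 40 mm across, 52 mm high. Bystander. Origin: centre of its underside.
- bottle: White bottle, 40 mm across, 95 mm high. Bystander. Origin: centre of its underside.
- driver: Small screwdriver lying flat, 150 mm long. Bystander. Origin: on its underside.
- sample: Black carrier with a green circuit board, 60 x 45 x 12 mm. Bystander. Origin: centre of its underside.
- jar: Amber jar with a metal cap, 52 mm across, 50 mm high. Bystander. Origin: centre of its underside.
- adapter: Aluminium ring, 48 mm across, 16 mm high. Bystander. Origin: centre of its underside.
- brush: Brush lying flat, 160 mm long. Bystander. Origin: on its underside.

How it is judged:
By the outcome, as a careful person would: the job done as asked, in the order asked, and still so for the second after the job is handed in, with the robot touching nothing.
It also fails if it takes over 59 s, if anything falls off the work surface, if the arm or the gripper's body presses on something with over 40 N, if the wrist force passes 120 N, or if a joint passes its speed limit or range.

## Robot

A 6-joint arm with a two-finger parallel gripper is mounted at the origin on the work surface. World frame = base frame: x ahead of the robot, y to its left, z up, the work surface at z = 0. Lengths are in m, angles in rad, forces in N, time in s.
With the tool pointing down it reaches from about 0.35 to 0.975 m from the base axis. Payload 7.1 kg.
Tool frame: the origin (TCP) lies midway between the tips of the shut fingers; the grasp point (between the pads) lies 19 mm behind it; z points along the fingers, x is the direction in which the jaws open and shut, and the axes are right-handed (so a half turn about z gives the same grasp; the last joint's range is limited). The gripper opens to 88 mm and grips with 3 to 60 N. Pads are 20 mm wide; open, the fingers measure 115 mm over their backs; the gripper's body (75 mm by 178 mm) begins 61 mm behind the grasp point.
Start: joints at [-1.232, 0.423, 1.63, -0, 1.089, -0.019], TCP at [0.219, -0.585, 0.188] pointing down, gripper open.
Joint ranges: [-3, 3], [-0.9, 2.11], [0.09, 2.58], [-1.31, 4.45], [0.11, 2.69], [-2.54, 2.54]. Speed limits (rad/s): [2.39, 2.39, 3.01, 3.14, 3.14, 3.14].

## Interface

Orientations are given as a unit quaternion [w, x, y, z].
In Python, from station import move_pose, movel, movej, command_gripper, wait, inverse_kinematics, read_camera, camera_info, MotionError, job_done, get_time, get_joint_pos, get_qvel, get_effort, get_tcp_pos, get_ee_rot, get_ft_force, get_ft_torque, get_grip_width gives the robot as it stands. Calls block until the motion is done:
- move_pose(position, orientation): joint-space move of the TCP to a pose.
- movel(position, frame=None, v=0.15, until_force=None): straight line of the TCP; frame=None keeps the orientation; v is the mean speed in m/s. With until_force (N) it stops when the force on the tool has changed by that much, and returns True; else False.
- movej(angles): joint-space move.
- command_gripper(opening): opening from 0.0 (shut) to 1.0 (fully open); the grip force is fixed at half the most; returns when the fingers have stopped.
- wait(seconds).
- inverse_kinematics(position, orientation): joint angles nearest the present ones, or None.
- read_camera(name): name is "side" or "top"; returns the picture (384x512x3 uint8, red, green, blue); there is no depth.
- camera_info(name): a dict with "intrinsics" (3x3 intrinsics, pixels), "T" (4x4, takes a point from camera to world coordinates). Camera axes: x right, y up, looking along -z (the intrinsics and any distortion apply to the point x, -y, -z); pixel columns grow to the right and rows downward; lengths in m; the calibration is good to about 2 mm. A picture is of the moment at which its call begins. camera_info takes no time and is no camera call.
A pose or a line that the arm cannot do raises MotionError and nothing moves.
- job_done(): hands the job in, once; it reports no verdict.
Readings, each from a call of its own:
- get_time(): time.
- get_joint_pos(): joint angles.
- get_qvel(): joint speeds.
- get_effort(): joint torques, N m.
- get_tcp_pos(): TCP position.
- get_ee_rot(): TCP orientation.
- get_ft_force(): force on the tool from outside, world axes, zero at the start.
- get_ft_torque(): the same for the moment, N m.
- get_grip_width(): opening from 0.0 (shut) to 1.0 (fully open).
Only numpy, scipy, OpenCV 4.12 (cv2) and the standard library are available. Lean on these libraries where they do the work, as an engineer would, in place of code of your own. Each camera call takes 0.05 s, during which the arm holds its last target.

## Working session

There is one attempt and no reset: what is moved stays moved. The work goes in short steps, each a Python script; the robot and the scene stay as the last script left them, time stands still between calls to the robot, and variables do not carry over. Pictures are saved under pics/ and viewed, and the job is handed in when it is done.

```bash
mkdir -p pics; ls; python3 - <<'E'
from station import *
import cv2
for n in("side","top"):
    im=read_camera(n); cv2.imwrite(f"pics/{n}0.png",im[:,:,::-1]); c=camera_info(n); print(n,c)
print(get_time())
E
```

```text
pics
side {'intrinsics': array([[374.94272391,   0.        , 261.69416924],
       [  0.        , 374.94272391, 189.42364924],
       [  0.        ,   0.        ,   1.        ]]), 'T': array([[ 0.70308578,  0.50118461, -0.50446445,  0.15913973],
       [-0.71098147,  0.48222136, -0.51182801, -0.34605762],
       [-0.01325679,  0.71852387,  0.69537595,  0.68232585],
       [ 0.        ,  0.        ,  0.        ,  1.        ]])}
top {'intrinsics': array([[410.90853746,   0.        , 258.42844848],
       [  0.        , 410.90853746, 181.57160413],
       [  0.        ,   0.        ,   1.        ]]), 'T': array([[ 0.00524454,  0.99880925, -0.04850329,  0.53502307],
       [-0.99997356,  0.00548258,  0.00477606,  0.10227538],
       [ 0.0050363 ,  0.04847696,  0.9988116 ,  1.33387162],
       [ 0.        ,  0.        ,  0.        ,  1.        ]])}
0.1
```

View pics/side0.png

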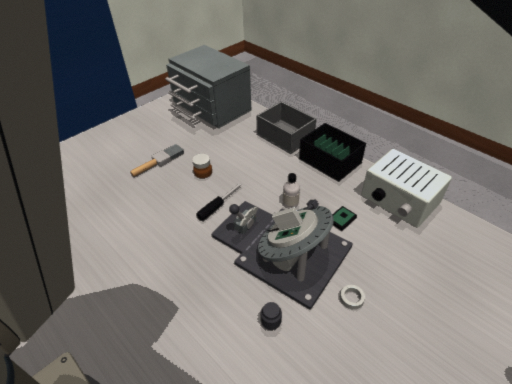

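View pics/top0.png

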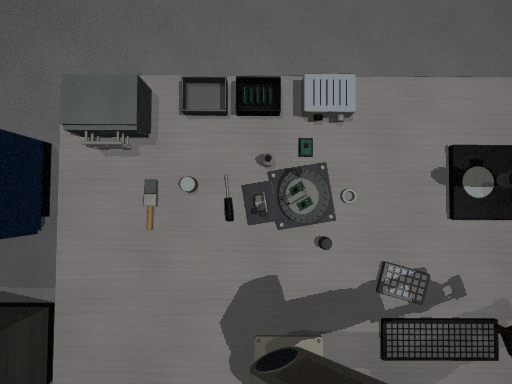

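```bash
python3 - <<'E'
import cv2
a=cv2.imread("pics/side0.png")[180:310,200:370]; cv2.imwrite("pics/s1.png",cv2.resize(a,None,fx=4.5,fy=4.5,interpolation=cv2.INTER_CUBIC))
a=cv2.imread("pics/top0.png")[140:260,220:365]; cv2.imwrite("pics/t1.png",cv2.resize(a,None,fx=5,fy=5,interpolation=cv2.INTER_CUBIC))
E
```

```text
(no output)
```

View pics/s1.png

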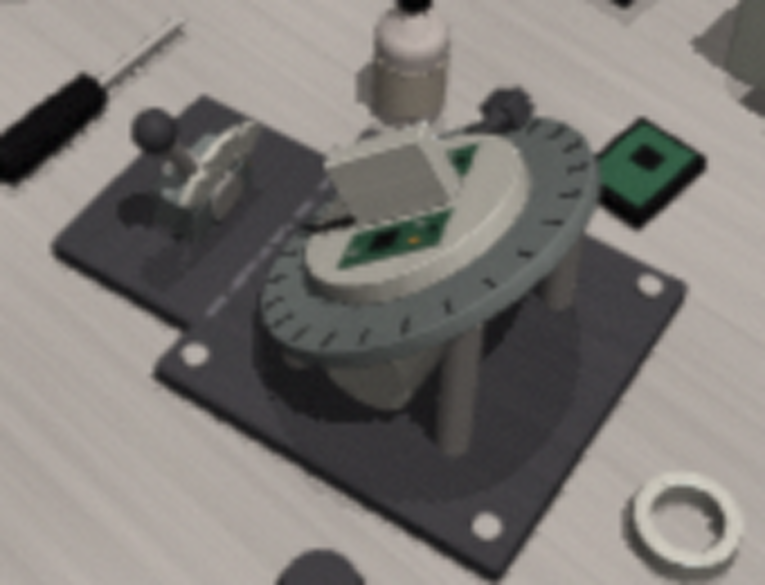

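View pics/t1.png

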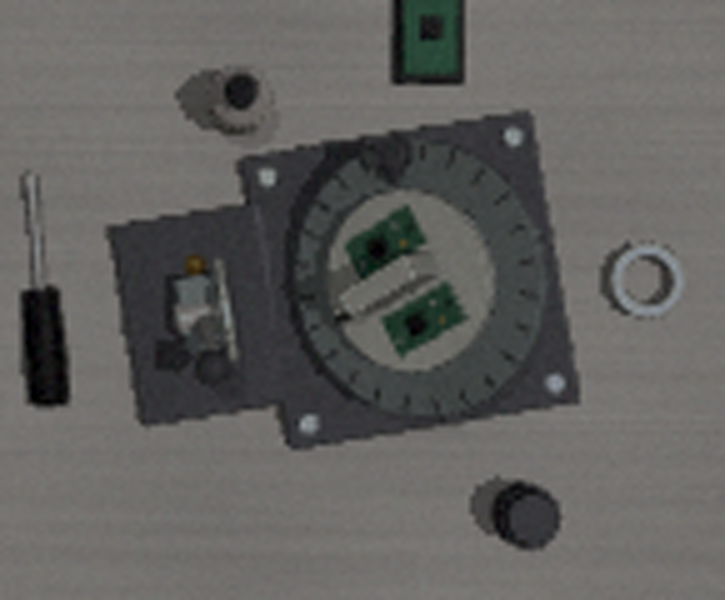

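```bash
cat > h.py <<'E'
import numpy as np, cv2
from station import *
C={n:camera_info(n) for n in("side","top")}
def ray(n,u,v):
    K=C[n]["intrinsics"];T=C[n]["T"]
    d=np.array([(u-K[0,2])/K[0,0],-(v-K[1,2])/K[1,1],-1.]); d=T[:3,:3]@d
    return T[:3,3],d/np.linalg.norm(d)
def onplane(n,u,v,p0,nn=(0,0,1)):
    o,d=ray(n,u,v); nn=np.array(nn); return o+d*(nn@(np.array(p0)-o))/(nn@d)
def proj(n,p):
    K=C[n]["intrinsics"];T=C[n]["T"]; q=(np.atleast_2d(p)-T[:3,3])@T[:3,:3]
    return np.c_[K[0,2]+K[0,0]*q[:,0]/-q[:,2], K[1,2]+K[1,1]*-q[:,1]/-q[:,2]]
def tri(a,b):
    o1,d1=ray("side",*a);o2,d2=ray("top",*b)
    s,t=np.linalg.lstsq(np.c_[d1,-d2],o2-o1,rcond=None)[0]
    return (o1+s*d1+o2+t*d2)/2, np.linalg.norm(o1+s*d1-o2-t*d2)
E
python3 - <<'E'
from h import *
T=cv2.imread("pics/top0.png");S=cv2.imread("pics/side0.png")
def cent(I,u,v,r=4):
    g=cv2.cvtColor(I,cv2.COLOR_BGR2GRAY).astype(float); u0,v0=int(round(u)),int(round(v))
    w=g[v0-r:v0+r+1,u0-r:u0+r+1]; b=np.median(w); w=np.clip(w-b-15,0,None)
    y,x=np.mgrid[v0-r:v0+r+1,u0-r:u0+r+1]; return (x*w).sum()/w.sum(),(y*w).sum()/w.sum()
tp=[cent(T,220+a/5,140+b/5,3) for a,b in[(267,177),(514,136),(556,382),(309,423)]]
sp=[cent(S,200+a/4.5,180+b/4.5) for a,b in[(195,354),(650,285),(487,527)]]
P=np.array([onplane("top",*p,(0,0,.014)) for p in tp]); print(np.round(P,4)); print(P.mean(0))
Q=np.array([onplane("side",*p,(0,0,.014)) for p in sp]); print(np.round(Q,4), (Q[0]*0+ (Q[1]+Q[0])/2))
print([np.linalg.norm(P[i]-P[i-1]) for i in range(4)])
for a,b in((3,0),(2,1)): d=P[b]-P[a]; print(np.arctan2(d[1],d[0]))
for a,b in((1,0),(2,3)): d=P[b]-P[a]; print(np.arctan2(-d[0],d[1]))
E
```

```text
[[ 0.6208  0.0492  0.014 ]
 [ 0.6477 -0.1094  0.014 ]
 [ 0.4893 -0.136   0.014 ]
 [ 0.4626  0.0221  0.014 ]]
[ 0.55509024 -0.04351149  0.014     ]
[[ 0.464   0.0253  0.014 ]
 [ 0.6528 -0.1062  0.014 ]
 [ 0.4908 -0.1336  0.014 ]] [ 0.55839339 -0.04045149  0.014     ]
[np.float64(0.16046637897416927), np.float64(0.16085705722638471), np.float64(0.16063643449879694), np.float64(0.1603868979862432)]
0.16975857927506496
0.1668297309985182
0.1684046979561014
0.1673447398510345
```

```bash
cat >> h.py <<'E'
yaw=0.168; O=np.array([.5568,-.042,0]); t=np.radians(35)
X=np.array([np.cos(yaw),np.sin(yaw),0]); YS=np.array([-np.sin(yaw),np.cos(yaw),0])
N=np.sin(t)*YS+np.cos(t)*np.array([0,0,1.]); Yd=np.cos(t)*YS-np.sin(t)*np.array([0,0,1.])
zc=.073; D=O+[0,0,zc]
def dk(x,y,h): return D+x*X+y*Yd+h*N
def circ(r,h,n=120): return np.array([dk(r*np.cos(a),r*np.sin(a),h) for a in np.linspace(0,2*np.pi,n)])
# camera bias offsets (world) seen on stand screws
BI={"top":np.array([.5551,-.0435,0])-O,"side":np.array([.5584,-.0405,0])-O}
CR={"side":(180,310,200,370,4.5),"top":(140,260,220,365,5)}
def crop(n,I,lines=(),name=None):
    a,b,c,d,s=CR[n]; im=cv2.resize(I[a:b,c:d],None,fx=s,fy=s,interpolation=cv2.INTER_CUBIC)
    for L,col in lines:
        p=(proj(n,L+BI[n])-[c,a]+.5)*s; cv2.polylines(im,[np.int32(p*16)],False,col,1,cv2.LINE_AA,4)
    cv2.imwrite(name,im)
E
python3 - <<'E'
from h import *
for n in("top","side"):
    sq=np.array([O+a*X+b*YS+[0,0,.014] for a,b in[(-.095,-.095),(.095,-.095),(.095,.095),(-.095,.095),(-.095,-.095)]])
    crop(n,cv2.imread(f"pics/{n}0.png"),[(sq,(255,0,0)),(circ(.085,.01),(0,0,255)),(circ(.055,.022),(0,255,255))],f"pics/o_{n}.png")
E
```

```text
(no output)
```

View pics/o_top.png

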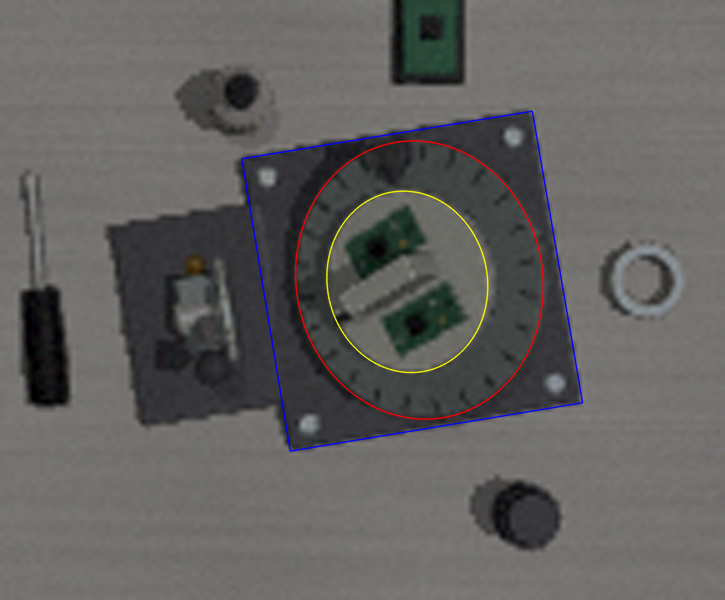

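View pics/o_side.png

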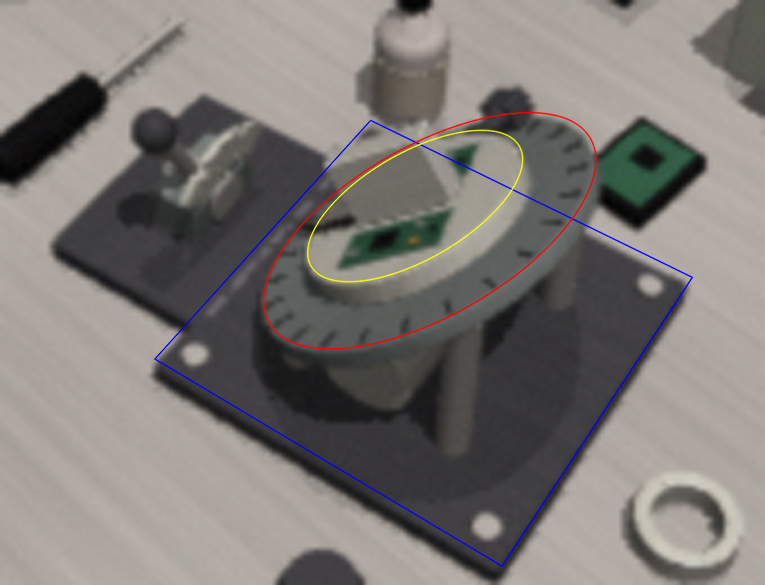

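```bash
cat >> h.py <<'E'
def rect(n,I,h,s=3.0,R=.1):  # rectified view seen facing the disc: stand x up, y left ; s px per mm
    pts=[(R,R),(R,-R),(-R,-R),(-R,R)]
    src=proj(n,np.array([dk(a,b,h) for a,b in pts])+BI[n]).astype(np.float32)
    M=2*R*1000*s; dst=np.float32([[0,0],[M,0],[M,M],[0,M]])
    return cv2.warpPerspective(I,cv2.getPerspectiveTransform(src,dst),(int(M),int(M)),flags=cv2.INTER_CUBIC)
E
python3 - <<'E'
from h import *
for n in("top","side"):
    a=rect(n,cv2.imread(f"pics/{n}0.png"),.022,3,.095)
    a=cv2.convertScaleAbs(a,alpha=1.6)
    cv2.circle(a,(285,285),165,(0,255,255),1)
    for d in range(-30,31,10):
        r=np.radians(d); 
        p=lambda q:(int(285-q*np.sin(r)),int(285-q*np.cos(r))); cv2.line(a,p(230),p(280),(0,0,255),1)
    cv2.imwrite(f"pics/r_{n}.png",a)
E
```

```text
(no output)
```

View pics/r_top.png

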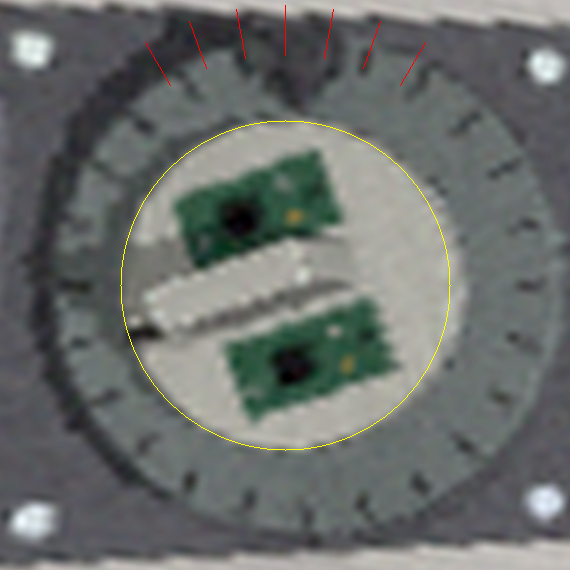

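View pics/r_side.png

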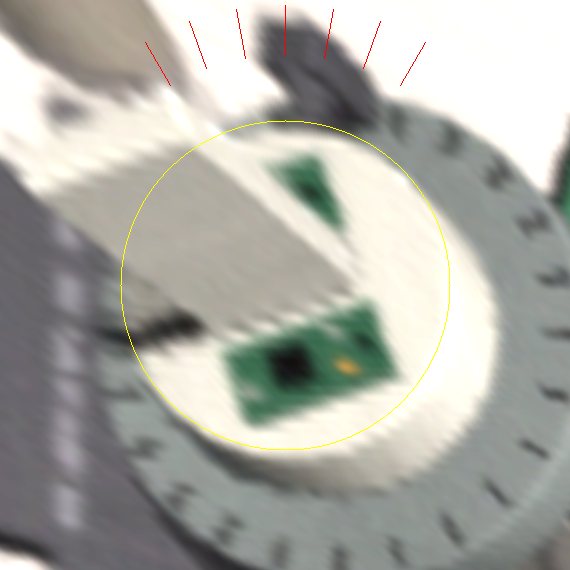

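```bash
python3 - <<'E'
from h import *
I={n:cv2.imread(f"pics/{n}0.png") for n in("top","side")}
# stage angle from green boards
for n in I:
    a=rect(n,I[n],.0235,3,.095); h=cv2.cvtColor(a,cv2.COLOR_BGR2HSV)
    m=cv2.inRange(h,(60,70,20),(95,255,255)); m=cv2.morphologyEx(m,cv2.MORPH_CLOSE,np.ones((25,25)))
    yy,xx=np.mgrid[:570,:570]; m[(yy-285)**2+(xx-285)**2>165**2]=0
    for c in cv2.findContours(m,0,2)[0]:
        if cv2.contourArea(c)<1500: continue
        b=cv2.boxPoints(cv2.minAreaRect(c)); e=[b[1]-b[0],b[2]-b[1]]; e=max(e,key=np.linalg.norm)
        ang=np.degrees(np.arctan2(-e[0],-e[1]))%180; x=(285-b.mean(0)); print(n,"size",np.round(cv2.minAreaRect(c)[1],0)/3,"ang",ang,"ctr mm",x[::-1]/3)
a=rect("top",I["top"],.022,10,.095)[150:600,600:1300]
a=cv2.convertScaleAbs(a,alpha=1.8)
for d in range(-20,21,5):
    r=np.radians(d);p=lambda q:(int(950-q*np.sin(r)-600),int(950-q*np.cos(r)-150)); cv2.line(a,p(550),p(570),(0,0,255),1)
cv2.imwrite("pics/p_top.png",a)
a=I["side"][190:240,290:350]; cv2.imwrite("pics/p_side.png",cv2.convertScaleAbs(cv2.resize(a,None,fx=12,fy=12,interpolation=cv2.INTER_CUBIC),alpha=1.5))
E
```

```text
top size [25.33333333 50.33333333] ang 108.68735 ctr mm [-24.500092  -8.644633]
top size [25.66666667 50.33333333] ang 110.09524 ctr mm [24.118134  8.799316]
side size [23.         49.33333333] ang 109.384514 ctr mm [-27.998678 -10.635345]
```

View pics/p_top.png

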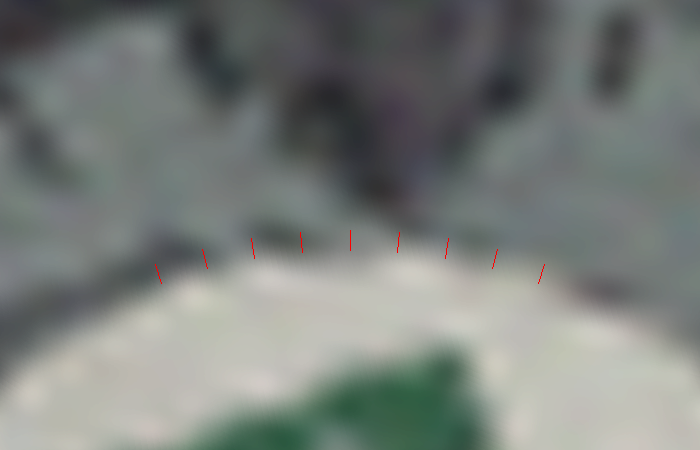

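View pics/p_side.png

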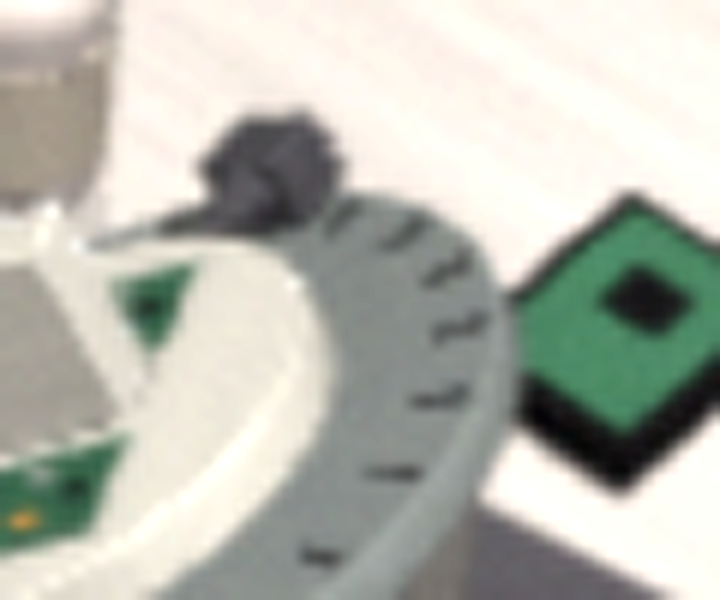

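```bash
cat >> h.py <<'E'
from scipy.spatial.transform import Rotation as Ro
def tq(phi,s=1):
    ey=-np.sin(phi)*X+np.cos(phi)*Yd; x=s*ey; z=-N; y=np.cross(z,x)
    q=Ro.from_matrix(np.c_[x,y,z]).as_quat(); return np.r_[q[3],q[:3]]
E
python3 - <<'E'
from h import *
for s in(1,-1):
    for phi in (1.912,1.5,1,.5,0,-.06,-.15):
        q=inverse_kinematics(dk(0,0,.036),tq(phi,s)); print(s,phi,None if q is None else np.round(q,2))
q=inverse_kinematics(dk(0,0,.12),tq(1.912,1)); print(dk(0,0,.12),q)
# pointer pixels pred in side & measured things
for a in(-.15,-.1,-.06,0,.05): print(a,[proj(n,dk(.057*np.cos(a),.057*np.sin(a),.022)+BI[n]).round(1) for n in("side","top")])
# lever ball check, bottle
b=O+.135*YS-.033*X+[0,0,.098]; print("ball pred",b,[proj(n,b+BI[n]) for n in BI])
E
```

```text
1 1.912 None
1 1.5 [ 0.3   0.53  1.89 -0.76  0.97 -2.42]
1 1 [ 0.3   0.53  1.89 -0.76  0.97 -1.92]
1 0.5 [ 0.3   0.53  1.89 -0.76  0.97 -1.42]
1 0 [ 0.3   0.53  1.89 -0.76  0.97 -0.92]
1 -0.06 [ 0.3   0.53  1.89 -0.76  0.97 -0.86]
1 -0.15 [ 0.3   0.53  1.89 -0.76  0.97 -0.77]
-1 1.912 [ 0.3   0.53  1.89 -0.76  0.97  0.31]
-1 1.5 [ 0.3   0.53  1.89 -0.76  0.97  0.72]
-1 1 [ 0.3   0.53  1.89 -0.76  0.97  1.22]
-1 0.5 [ 0.3   0.53  1.89 -0.76  0.97  1.72]
-1 0 [ 0.3   0.53  1.89 -0.76  0.97  2.22]
-1 -0.06 [ 0.3   0.53  1.89 -0.76  0.97  2.28]
-1 -0.15 [ 0.3   0.53  1.89 -0.76  0.97  2.37]
[0.54529102 0.02586014 0.17129825] None
-0.15 [array([[308. , 207.8]]), array([[299.8, 177. ]])]
-0.1 [array([[307.1, 207.8]]), array([[299., 177.]])]
-0.06 [array([[306.4, 207.8]]), array([[298.3, 177.1]])]
0 [array([[305.2, 207.9]]), array([[297.3, 177.2]])]
0.05 [array([[304.2, 208. ]]), array([[296.5, 177.4]])]
ball pred [0.50169114 0.0855814  0.098     ] [array([[262.35675964, 213.23702526]]), array([[234.45407395, 207.43096146]])]
```

```bash
python3 - <<'E'
from h import *
q=tq(1.912,-1)
command_gripper(.5)
move_pose(dk(0,0,.16),q)
print(get_time(),get_tcp_pos()-dk(0,0,.16))
for n in BI: I=read_camera(n)[:,:,::-1]; cv2.imwrite(f"pics/{n}1.png",I); crop(n,I,[],f"pics/c1_{n}.png")
E
```

```text
3.525 [ 1.15171356e-04 -7.39372026e-04  3.32243179e-05]
```

View pics/c1_top.png

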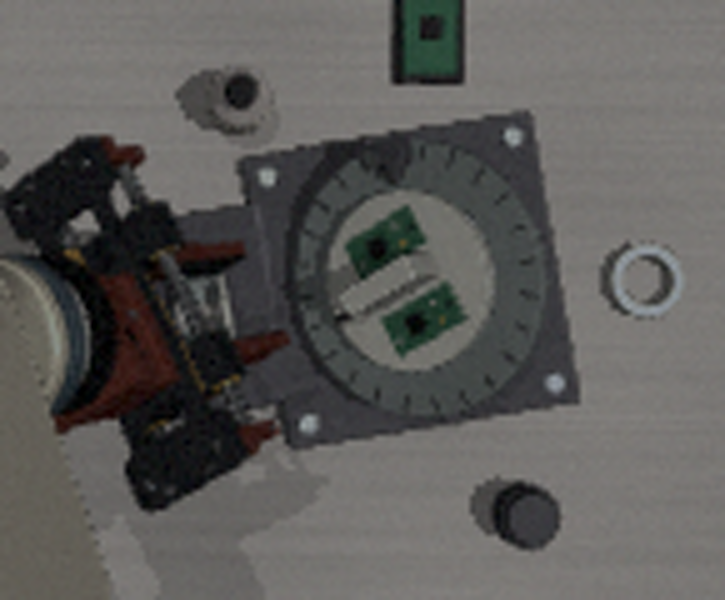

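View pics/c1_side.png

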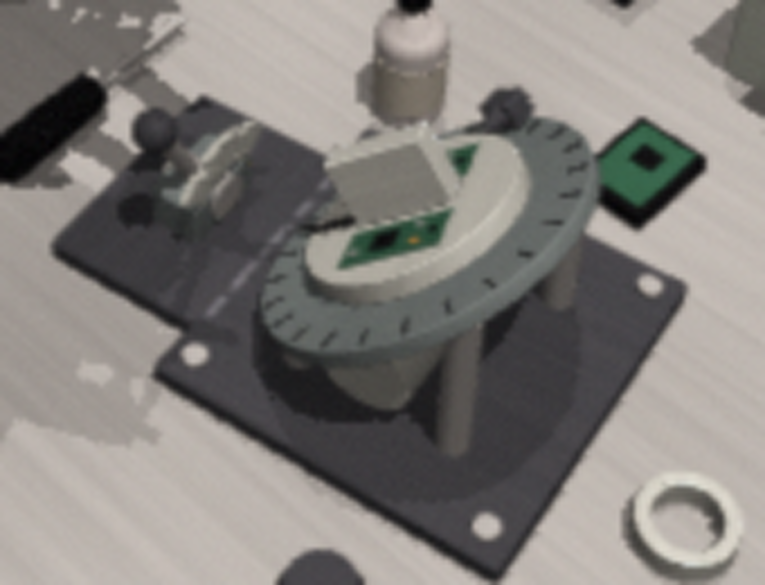

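View pics/side1.png

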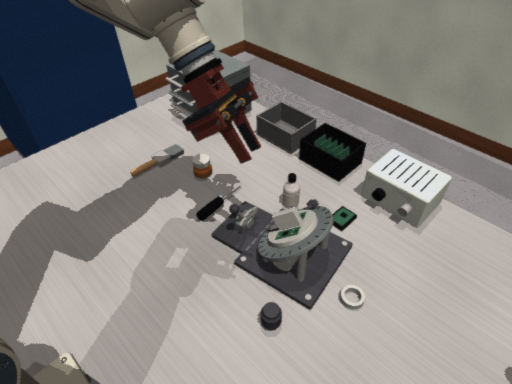

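```bash
python3 - <<'E'
from h import *
p=get_tcp_pos(); print(p,[proj(n,p) for n in BI])
E
```

```text
[0.54155823 0.04773824 0.20407503] [array([[276.21821068, 199.23790122]]), array([[259.23499624, 169.86550832]])]
```

```bash
python3 - <<'E'
from h import *
I=cv2.imread("pics/side1.png")[60:200,170:310]
a=cv2.resize(I,None,fx=4.2,fy=4.2,interpolation=cv2.INTER_CUBIC)
def dot(p,c):
    q=(proj("side",p)[0]-[170,60]+.5)*4.2; cv2.circle(a,tuple(int(v) for v in q),3,c,-1)
for h,c in((.16,(0,255,0)),(.179,(255,255,0)),(.24,(0,255,255)),(.036,(255,0,255))): dot(dk(0,0,h),c)
cv2.imwrite("pics/g1.png",a)
E
```

```text
(no output)
```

View pics/g1.png

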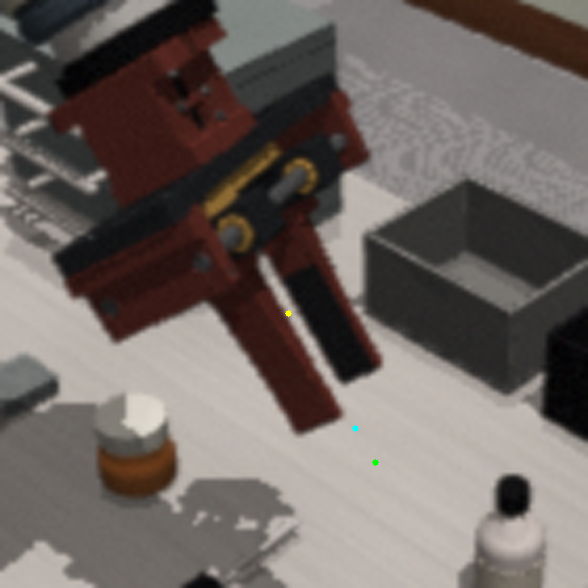

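```bash
python3 - <<'E'
from h import *
o=[]
for k,w in enumerate((0.0,.3)):
    command_gripper(w); print(get_grip_width(),get_tcp_pos(),get_time())
    for n,(r,c) in {"side":(60,170),"top":(140,180)}.items():
        I=read_camera(n)[:,:,::-1]; a=cv2.resize(I[r:r+120,c:c+120],None,fx=3,fy=3,interpolation=cv2.INTER_CUBIC)
        for h,cc in((.16,(0,255,0)),(.179,(255,255,0))):
            q=(proj(n,dk(0,0,h)+BI[n])[0]-[c,r]+.5)*3; cv2.circle(a,tuple(int(v) for v in q),2,cc,-1)
        o.append(a)
cv2.imwrite("pics/g2.png",cv2.resize(np.vstack([np.hstack(o[:2]),np.hstack(o[2:])]),(600,600)))
E
```

```text
0.0025710514425848446 [0.54144424 0.0485176  0.20406781] 4.4167
0.2979144682917613 [0.54149243 0.04850438 0.20408593] 5.1167
```

View pics/g2.png

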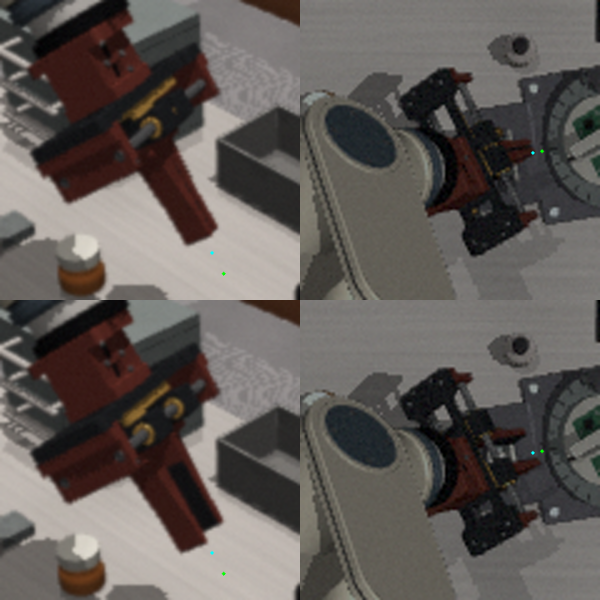

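```bash
python3 - <<'E'
from h import *
D0=D
for nm,a,b in(("tip",(250.4,154.8),(274.4,200.4)),("ball",(200+155/4.5,180+130/4.5),(220+212/5,140+367/5)),("bottle cap",(200+413/4.5,180+4/4.5),(220+240/5,140+91/5))):
    # undo mean bias
    o1,d1=ray("side",*a);o2,d2=ray("top",*b);o1=o1-BI["side"];o2=o2-BI["top"]
    s,t_=np.linalg.lstsq(np.c_[d1,-d2],o2-o1,rcond=None)[0]
    p=(o1+s*d1+o2+t_*d2)/2; r=p-D0; print(nm,p.round(4),np.linalg.norm(o1+s*d1-o2-t_*d2).round(4),"deck",[ (r@v).round(4) for v in(X,Yd,N)])
E
```

```text
tip [0.5364 0.0588 0.237 ] 0.0095 deck [np.float64(-0.0033), np.float64(-0.0099), np.float64(0.1933)]
ball [0.5011 0.0854 0.094 ] 0.0 deck [np.float64(-0.0336), np.float64(0.0984), np.float64(0.0946)]
bottle cap [0.6699 0.0689 0.0738] 0.0007 deck [np.float64(0.13), np.float64(0.0736), np.float64(0.0526)]
```

```bash
python3 - <<'E'
from h import *
command_gripper(.5)
r=movel(dk(0,0,.07),v=.1,until_force=6); print(r,get_time(),get_tcp_pos()-dk(0,0,.07))
for n in BI: I=read_camera(n)[:,:,::-1]; cv2.imwrite(f"pics/{n}2.png",I); crop(n,I,[(np.array([dk(0,0,.07),dk(0,0,.10)]),(0,255,0))],f"pics/c2_{n}.png")
E
```

```text
False 6.7667 [0.00038671 0.00028437 0.00039433]
```

View pics/c2_side.png

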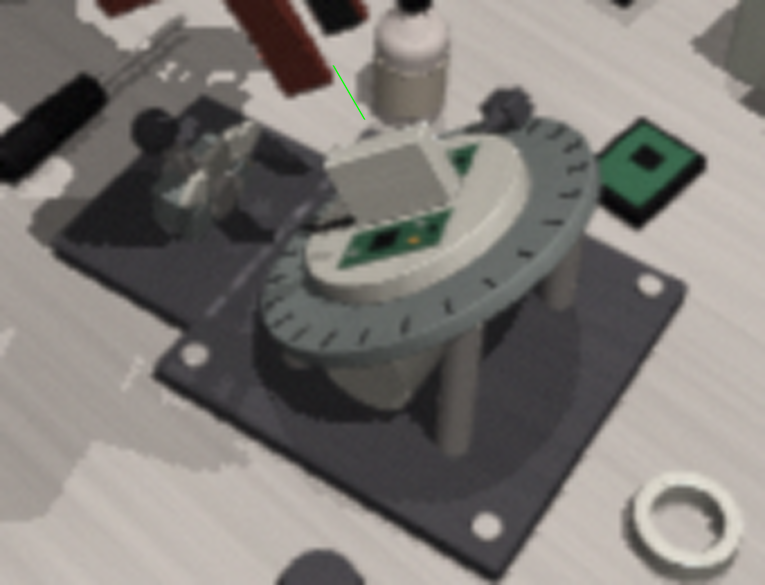

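View pics/c2_top.png

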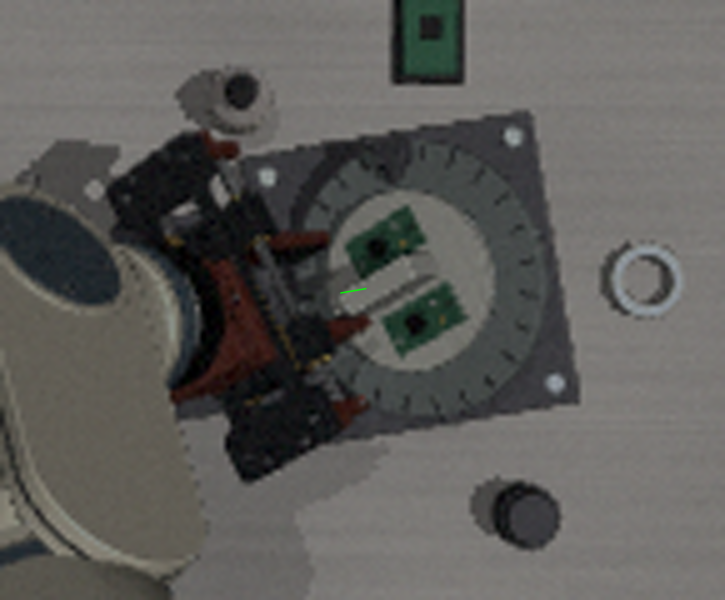

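```bash
python3 - <<'E'
from h import *
r=movel(dk(0,0,.03),v=.08,until_force=5); print(r,get_time(),(get_tcp_pos()-D)@N,get_ft_force())
if not r: r=movel(dk(0,0,.004),v=.05,until_force=5); print(r,get_time(),(get_tcp_pos()-D)@N,get_ft_force())
for n in BI: I=read_camera(n)[:,:,::-1]; cv2.imwrite(f"pics/{n}3.png",I); crop(n,I,[],f"pics/c3_{n}.png")
E
```

```text
False 7.5167 0.0296134025608611 [0.35012196 0.30079975 0.79467521]
False 8.1833 0.0038150519632696505 [-0.25516642 -0.4087703  -0.82906717]
```

View pics/c3_side.png

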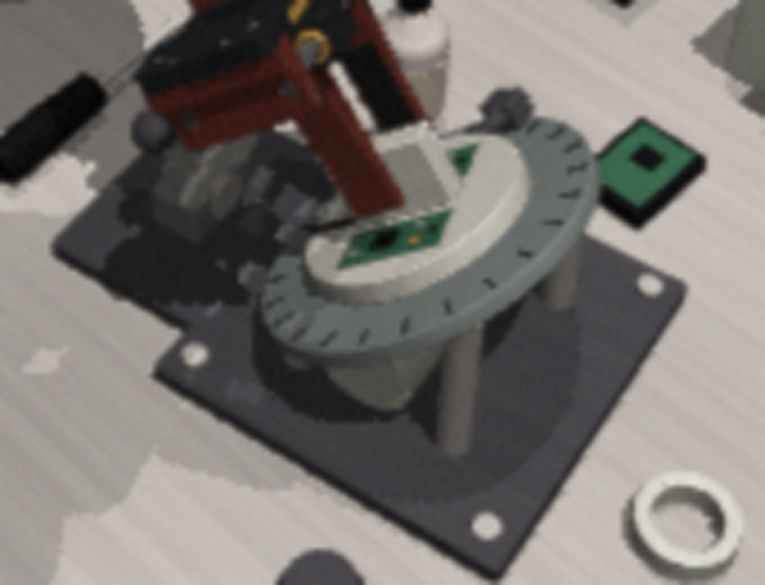

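View pics/c3_top.png

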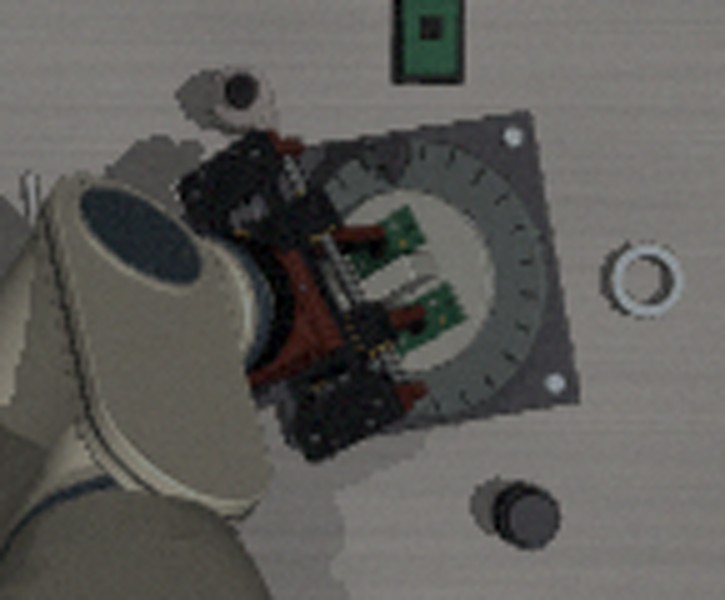

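```bash
python3 - <<'E'
from h import *
command_gripper(0)
print(get_grip_width()*88,get_ft_force(),get_ft_torque(),get_time(),get_joint_pos().round(4) if hasattr(get_joint_pos(),'round') else get_joint_pos())
for n in BI: I=read_camera(n)[:,:,::-1]; cv2.imwrite(f"pics/{n}4.png",I); crop(n,I,[],f"pics/c4_{n}.png")
E
```

```text
16.366625528406924 [-11.19541869  -0.76097701  10.51854631] [-0.79334051  1.02056114 -0.98742504] 8.8333 [ 0.2654  0.5709  1.9014 -0.8001  0.9243  0.3372]
```

View pics/c4_side.png

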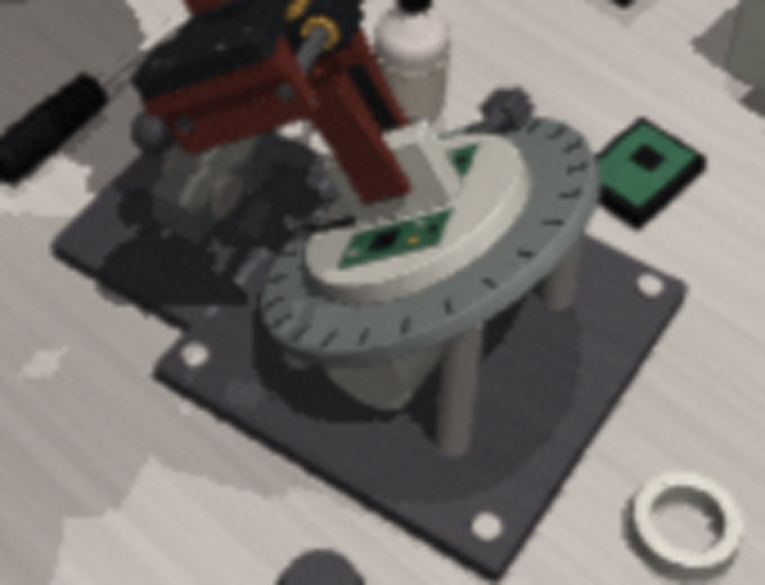

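View pics/c4_top.png

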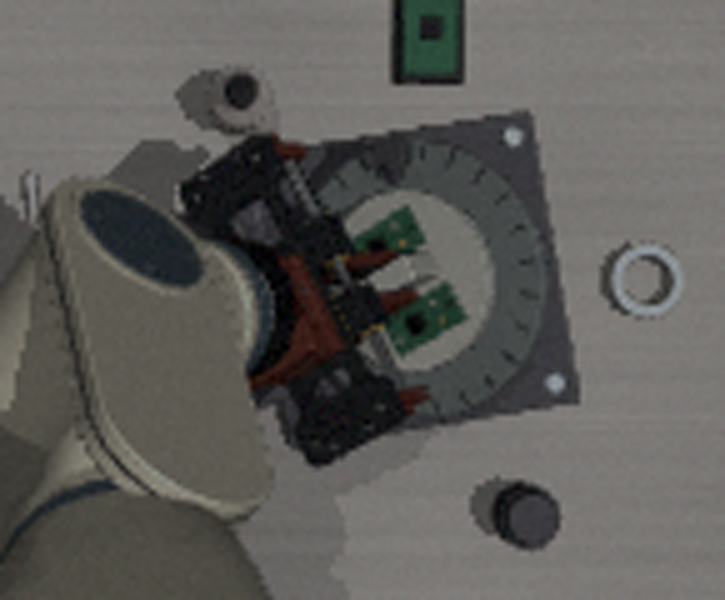

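```bash
cat >> h.py <<'E'
def F():
    f=np.mean([get_ft_force() for _ in range(3)],0); return f
def rep(phi):
    f=F(); p=np.array(get_tcp_pos())-D
    ex=np.cos(phi)*X+np.sin(phi)*Yd; ey=-np.sin(phi)*X+np.cos(phi)*Yd
    print("t %.2f F bar/jaw/N %s  X/Yd %s tq_N %.3f pos %s |F|%.1f"%(get_time(),np.round([f@ex,f@ey,f@N],1),np.round([f@X,f@Yd],1),np.array(get_ft_torque())@N,np.round([p@X*1e3,p@Yd*1e3,p@N*1e3],2),np.linalg.norm(f)))
    return f
E
python3 - <<'E'
from h import *
phi=1.912; f=rep(phi); ey=-np.sin(phi)*X+np.cos(phi)*Yd
p0=dk(0,0,.004)
s=np.sign(f@ey)
for k in(1,2):
    movel(p0+s*ey*.001*k,v=.05); wait(.1); rep(phi)
E
```

```text
t 8.93 F bar/jaw/N [-0.5 11.6  8.3]  X/Yd [-10.8  -4.4] tq_N -0.117 pos [-3.49 -1.16  3.77] |F|14.3
t 9.28 F bar/jaw/N [-0.2  8.8  5. ]  X/Yd [-8.3 -3.1] tq_N -0.136 pos [-3.45 -1.12  3.79] |F|10.2
t 9.63 F bar/jaw/N [-1.7  6.3  2.9]  X/Yd [-5.4 -3.7] tq_N -0.152 pos [-3.38 -1.09  3.79] |F|7.2
```

```bash
cat >> h.py <<'E'
def turn(phis,c,k=3000.):
    for phi in phis:
        move_pose(c,tq(phi,-1)); wait(.05)
        f=rep(phi); ey=-np.sin(phi)*X+np.cos(phi)*Yd
        if np.linalg.norm(f)>30: print("stop"); break
        c=c+.7*(f@ey)/k*ey+ .5*(f@N)/6000*N
    print("c",[((c-D)@v).round(5) for v in(X,Yd,N)]); return c
E
python3 - <<'E'
from h import *
phi=1.912; ey=-np.sin(phi)*X+np.cos(phi)*Yd
c=dk(0,0,.004)+.0037*ey
turn([1.912,1.8,1.6,1.4,1.2],c)
for n in BI: I=read_camera(n)[:,:,::-1]; cv2.imwrite(f"pics/{n}5.png",I); crop(n,I,[],f"pics/c5_{n}.png")
E
```

```text
t 9.93 F bar/jaw/N [ 0.3 -0.6 -4.4]  X/Yd [0.4 0.5] tq_N -0.155 pos [-3.27 -1.08  3.86] |F|4.5
t 10.23 F bar/jaw/N [0.8 1.3 2.7]  X/Yd [-1.5  0.5] tq_N -0.155 pos [-3.27 -1.11  3.82] |F|3.1
t 10.59 F bar/jaw/N [ 1.6 -1.5 -1.9]  X/Yd [1.5 1.6] tq_N -0.105 pos [-3.24 -1.11  3.87] |F|2.9
t 10.95 F bar/jaw/N [1.3 1.6 2.8]  X/Yd [-1.4  1.6] tq_N -0.128 pos [-3.27 -1.12  3.85] |F|3.5
t 11.31 F bar/jaw/N [ 2.5 -1.2 -2.8]  X/Yd [2.  1.9] tq_N -0.102 pos [-3.3  -1.1   3.88] |F|4.0
c [np.float64(-0.00342), np.float64(-0.00129), np.float64(0.0037)]
```

View pics/c5_side.png

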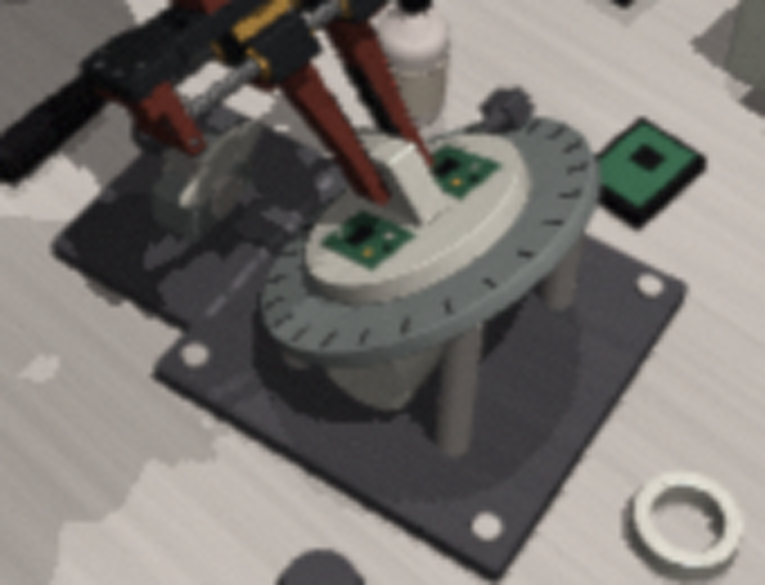

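View pics/c5_top.png

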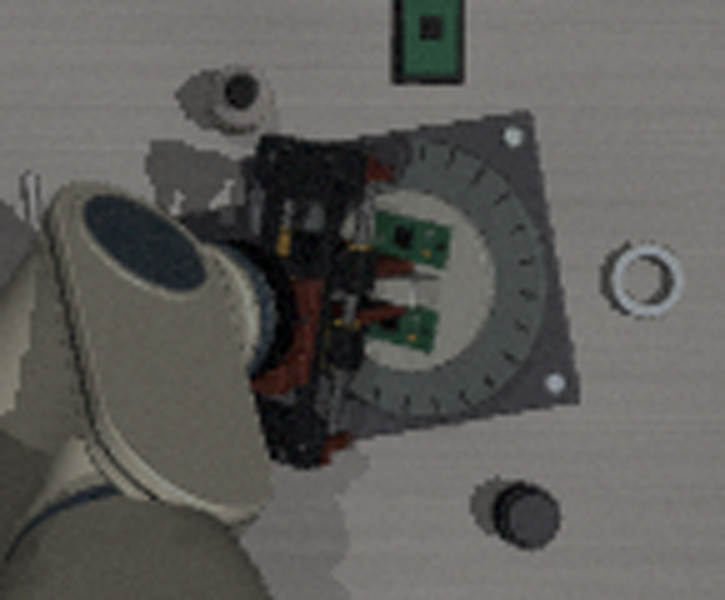

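```bash
python3 - <<'E'
from h import *
c=dk(-.0034,-.0012,.0045)
command_gripper(.28); movel(c+.005*N,v=.05); command_gripper(0); print(get_grip_width()*88); wait(.05)
c=c+.005*N; rep(1.2)
c=turn([1.2,1.0,.8,.65],c)
for n in BI: I=read_camera(n)[:,:,::-1]; cv2.imwrite(f"pics/{n}6.png",I); crop(n,I,[],f"pics/c6_{n}.png")
E
```

```text
16.010348032190002
t 12.41 F bar/jaw/N [0.5 0.2 2.3]  X/Yd [0.  0.5] tq_N -0.005 pos [-3.36 -1.22  9.54] |F|2.3
t 12.71 F bar/jaw/N [-0.4 -0.   2.7]  X/Yd [-0.1 -0.4] tq_N -0.016 pos [-3.38 -1.22  9.52] |F|2.7
t 13.07 F bar/jaw/N [ 0.  -1.  -0.8]  X/Yd [ 0.9 -0.5] tq_N -0.192 pos [-3.39 -1.2   9.58] |F|1.3
t 13.43 F bar/jaw/N [0.6 1.4 0.4]  X/Yd [-0.6  1.4] tq_N -0.080 pos [-3.45 -1.17  9.56] |F|1.6
t 13.74 F bar/jaw/N [ 0.  -0.4 -2. ]  X/Yd [ 0.3 -0.3] tq_N -0.088 pos [-3.45 -1.17  9.59] |F|2.1
c [np.float64(-0.00337), np.float64(-0.00118), np.float64(0.00952)]
```

View pics/c6_side.png

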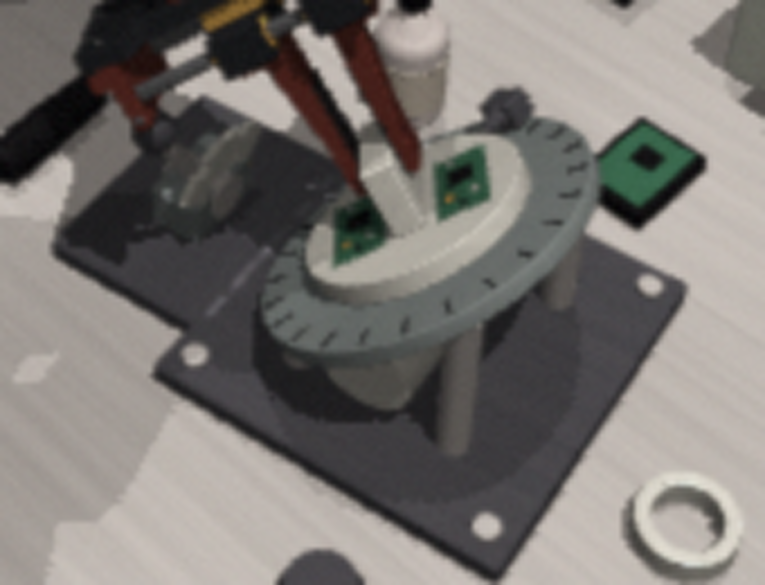

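```bash
python3 - <<'E'
from h import *
c=dk(-.0034,-.00118,.0095)
c=turn([.5,.35,.2],c)
for n in BI: I=read_camera(n)[:,:,::-1]; cv2.imwrite(f"pics/{n}7.png",I); crop(n,I,[],f"pics/c7_{n}.png")
E
```

```text
t 14.16 F bar/jaw/N [-0.8  0.2  1.4]  X/Yd [-0.8 -0.2] tq_N -0.106 pos [-3.47 -1.13  9.56] |F|1.6
t 14.47 F bar/jaw/N [ 0.   0.5 -1.7]  X/Yd [-0.1  0.5] tq_N -0.040 pos [-3.49 -1.13  9.58] |F|1.8
t 14.79 F bar/jaw/N [0.7 0.4 1.8]  X/Yd [0.6 0.5] tq_N -0.094 pos [-3.45 -1.1   9.58] |F|2.0
c [np.float64(-0.00349), np.float64(-0.00093), np.float64(0.00962)]
```

View pics/c7_side.png

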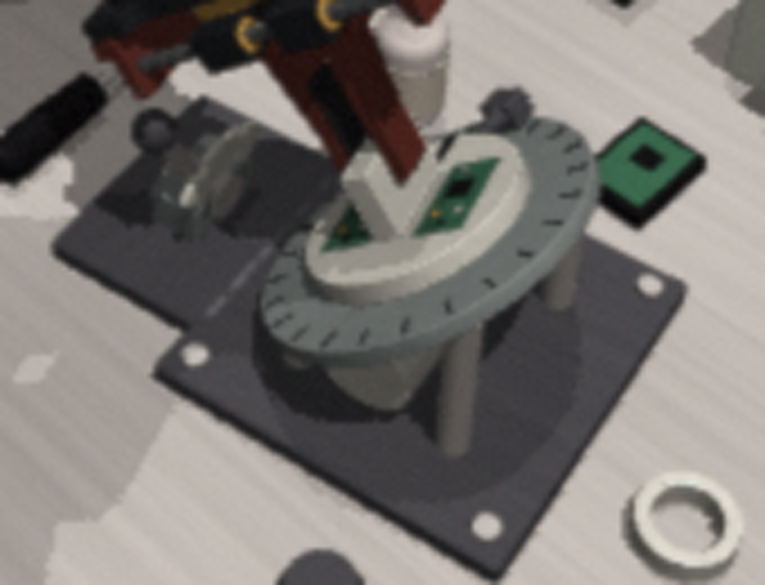

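View pics/c7_top.png

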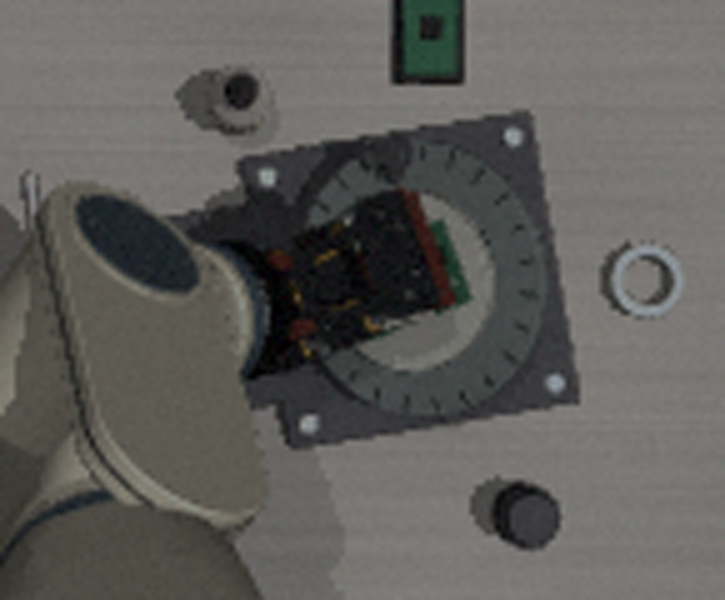

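```bash
python3 - <<'E'
from h import *
c=dk(-.0034,-.0011,.0095)
c=turn([.05,-.05],c)
command_gripper(.3); movel(c+.16*N,v=.2); print(get_time())
for n in BI: I=read_camera(n)[:,:,::-1]; cv2.imwrite(f"pics/{n}8.png",I); crop(n,I,[],f"pics/c8_{n}.png")
for n in("top","side"):
    I=cv2.imread(f"pics/{n}8.png")
    a=rect(n,I,.0235,3,.095); h=cv2.cvtColor(a,cv2.COLOR_BGR2HSV)
    m=cv2.inRange(h,(60,70,20),(95,255,255)); m=cv2.morphologyEx(m,cv2.MORPH_CLOSE,np.ones((25,25)))
    yy,xx=np.mgrid[:570,:570]; m[(yy-285)**2+(xx-285)**2>165**2]=0
    for k in cv2.findContours(m,0,2)[0]:
        if cv2.contourArea(k)<1500: continue
        b=cv2.boxPoints(cv2.minAreaRect(k)); e=[b[1]-b[0],b[2]-b[1]]; e=max(e,key=np.linalg.norm)
        print(n,np.round(cv2.minAreaRect(k)[1],0)/3,"ang",np.degrees(np.arctan2(-e[0],-e[1]))%180,((285-b.mean(0))[::-1]/3).round(2))
    cv2.imwrite(f"pics/r8_{n}.png",cv2.convertScaleAbs(a,alpha=1.6))
E
```

```text
t 15.21 F bar/jaw/N [-0.7 -0.8  3.3]  X/Yd [-0.7 -0.8] tq_N -0.108 pos [-3.51 -1.05  9.56] |F|3.5
t 15.51 F bar/jaw/N [-0.6  2.  -1.1]  X/Yd [-0.5  2. ] tq_N -0.031 pos [-3.49 -1.04  9.57] |F|2.3
c [np.float64(-0.00337), np.float64(-0.00082), np.float64(0.00968)]
16.8667
top [24.66666667 50.66666667] ang 176.87787 [ -1.13 -26.24]
top [10.33333333 50.33333333] ang 176.57613 [ 1.33 33.32]
side [23. 49.] ang 177.24751 [ -4.79 -28.15]
```

View pics/c8_side.png

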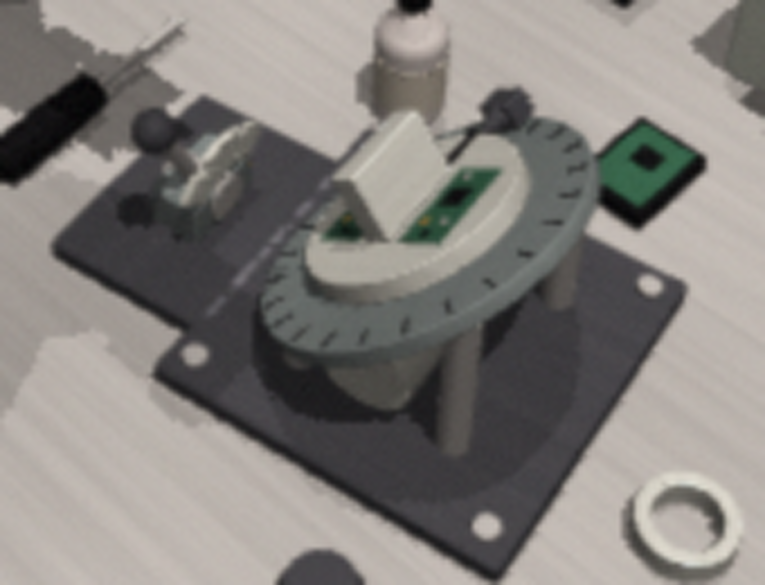

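View pics/r8_top.png

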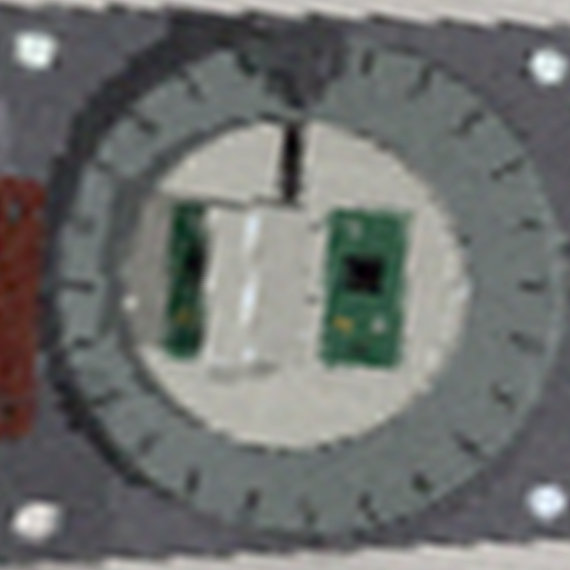

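```bash
python3 - <<'E'
from h import *
I=cv2.imread("pics/top8.png"); I0=cv2.imread("pics/top0.png")
g=cv2.cvtColor(I,cv2.COLOR_BGR2GRAY); 
def prof(g,r,h,angs):
    p=proj("top",np.array([dk(r*np.cos(a),r*np.sin(a),h) for a in angs])+BI["top"]).astype(np.float32)
    return cv2.remap(g,p[:,:1],p[:,1:],cv2.INTER_LINEAR).ravel()
A=np.radians(np.arange(-18,13,1.))
print("deg ",*[f"{d:4d}" for d in range(-18,13)])
for r in(35,40,45,50,55,58,60,62,64,66,68,70,73,76): print(r,*[f"{v:4d}" for v in prof(g,r/1e3,.022,A)])
a=I[160:195,275:320]; cv2.imwrite("pics/z8.png",cv2.convertScaleAbs(cv2.resize(a,None,fx=16,fy=16,interpolation=cv2.INTER_NEAREST),alpha=1.8))
# line angle from each view by darkness centroid
for n in("top","side"):
    q=rect(n,I if n=="top" else cv2.imread("pics/side8.png"),.022,5,.06); G=cv2.cvtColor(q,cv2.COLOR_BGR2GRAY).astype(float)
    out=[]
    for r in range(34,53,3):
        row=G[300-5*r,255:345]; w=np.clip(np.median(row)-15-row,0,None)*(np.abs(np.arange(90)-45)<40); x=(w*np.arange(255,345)).sum()/w.sum(); out.append(np.degrees(np.arctan2(300-x,5*r)).round(1))
    print(n,out)
E
```

```text
deg   -18  -17  -16  -15  -14  -13  -12  -11  -10   -9   -8   -7   -6   -5   -4   -3   -2   -1    0    1    2    3    4    5    6    7    8    9   10   11   12
35  108  108  109  109  109  105  101   96   91   86   81   70   59   49   38   27   27   32   38   43   49   54   63   71   80   88   98  105  105  106  106
40  112  112  112  112  111  110  107  104  101   98   88   75   60   47   31   27   28   29   30   31   41   55   71   85   99  106  107  108  108  109  109
45  108  107  106  106  105  105  106  106  106  107   92   75   56   39   28   24   21   18   15   34   56   75   94  103  104  105  105  106  106  107  107
50  108  108  108  107  106  105  106  106  106  107   95   81   68   56   44   33   22   15   34   54   75   95   99  102  106  108  108  108  109  109  109
55   87   86   87   88   89   90   91   90   90   88   79   70   60   56   54   52   48   49   51   52   51   51   52   57   61   68   74   80   83   83   79
58   67   67   67   67   67   67   67   68   68   67   63   59   56   55   56   58   61   63   65   67   68   66   64   62   60   59   57   59   62   
[... 834 characters left out ...]
1   47   43   41   40   40   40   41   42   39   36   32   30   29   29   32   35   39   47   55   61   59   58   59   63
73   67   65   61   56   49   42   38   44   49   49   46   42   42   43   43   41   40   40   40   39   39   39   40   41   44   47   41   33   31   40   50
76   63   67   60   54   49   43   40   44   49   48   44   41   42   43   42   39   36   37   39   40   42   43   44   45   46   47   48   48   40   36   39
top [np.float64(-1.4), np.float64(-1.7), np.float64(-1.3), np.float64(-1.6), np.float64(-1.9), np.float64(-1.8), np.float64(-1.8)]
side [np.float64(-2.2), np.float64(-1.9), np.float64(-1.8), np.float64(-2.0), np.float64(-2.0), np.float64(-2.0), np.float64(-0.8)]
```

View pics/z8.png

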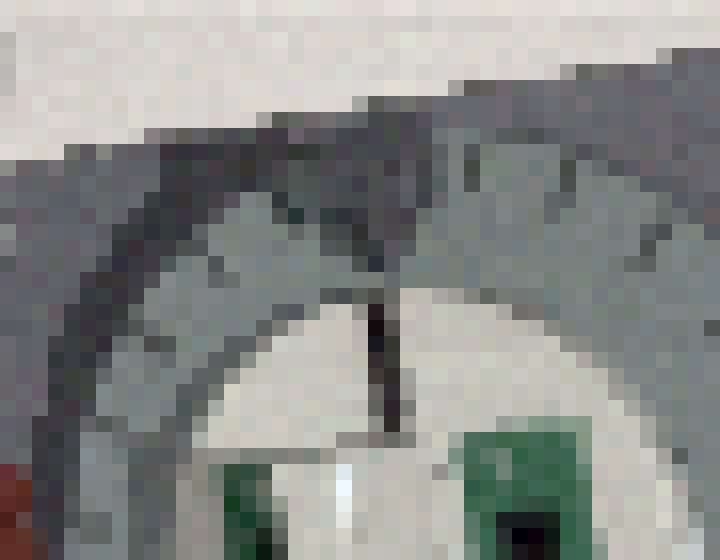

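```bash
python3 - <<'E'
from h import *
I=cv2.imread("pics/side8.png"); r0,c0=190,290; s=16
a=cv2.convertScaleAbs(cv2.resize(I[r0:r0+35,c0:c0+45],None,fx=s,fy=s,interpolation=cv2.INTER_NEAREST),alpha=1.5)
for d,col in((-8,(255,0,0)),(-5,(0,255,0)),(-2,(0,0,255)),(1,(0,255,255))):
    A=np.radians(d)
    for r,h in((.030,.022),(.04,.022),(.055,.022),(.065,.022),(.085,.022)):
        q=(proj("side",dk(r*np.cos(A),r*np.sin(A),h)+BI["side"])[0]-[c0,r0]+.5)*s; cv2.circle(a,tuple(int(v) for v in q),2,col,-1)
cv2.imwrite("pics/zs8.png",a)
E
```

```text
(no output)
```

View pics/zs8.png

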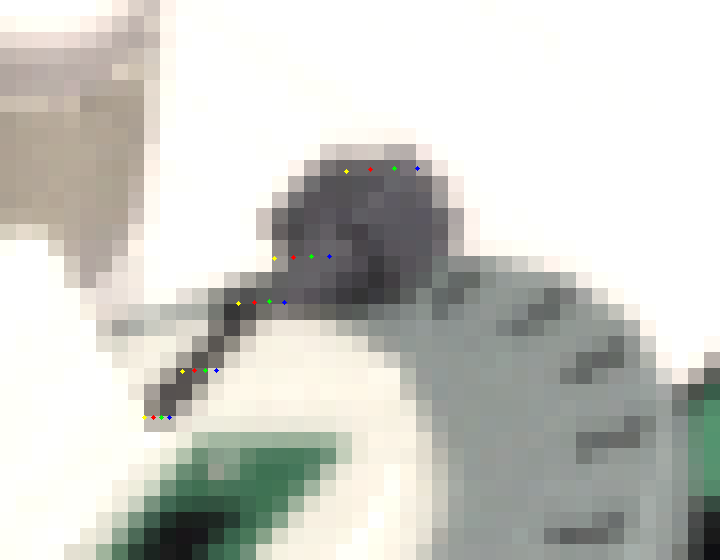

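```bash
python3 - <<'E'
from h import *
# average extra frames for noise
gs=[]
for k in range(6): gs.append(cv2.cvtColor(read_camera("top"),cv2.COLOR_RGB2GRAY).astype(float))
g=np.mean(gs,0); np.save("top8.npy",g)
print("     ",*range(290,310))
for v in range(168,188): print(v,*[f"{x:4.0f}" for x in g[v,290:310]])
print(get_time())
for d in(-8,-5,-3,-2,0):
    A=np.radians(d); print(d,[proj("top",dk(r*np.cos(A),r*np.sin(A),.022)+BI["top"])[0].round(2) for r in(.035,.045,.055,.059,.063)])
E
```

```text
290 291 292 293 294 295 296 297 298 299 300 301 302 303 304 305 306 307 308 309
168   44   39   36   57   46   41   41   39   40   41   41   43   61   69   66   59   52   50   44   48
169   31   34   35   35   25   39   39   40   41   41   46   41   56   66   46   69   67   68   68   66
170   29   32   40   47   36   40   40   40   38   41   49   38   54   69   42   69   69   68   68   67
171   31   40   39   48   49   45   39   40   40   41   53   39   54   68   42   70   69   67   68   66
172   70   66   26   48   47   43   39   40   42   46   49   35   60   70   68   68   68   67   67   54
173   70   69   45   27   45   34   20   35   40   43   42   56   68   68   68   69   68   68   66   54
174   69   70   65   53   65   37   36   30   38   44   41   68   67   68   67   69   67   68   66   67
175   69   69   70   68   66   47   46   32   36   46   51   67   67   66   68   69   70   67   69   68
176   71   70   67   70   68   66   66   46   32   48   67   68   68   69   69   69   70   70   69   70
177   72   70   69   71   70   70   69   68   66   57   68   68   69   70   70   70 
[... 1011 characters left out ...]
 70  103  110   92   54   52   50   50   49   51
17.2667
-8 [array([299.96, 184.25]), array([299.81, 180.95]), array([299.66, 177.64]), array([299.6 , 176.32]), array([299.55, 174.99])]
-5 [array([299.42, 184.28]), array([299.12, 180.98]), array([298.82, 177.69]), array([298.71, 176.37]), array([298.59, 175.06])]
-3 [array([299.07, 184.31]), array([298.67, 181.03]), array([298.27, 177.75]), array([298.11, 176.44]), array([297.95, 175.13])]
-2 [array([298.89, 184.33]), array([298.44, 181.06]), array([297.99, 177.79]), array([297.81, 176.48]), array([297.63, 175.17])]
0 [array([298.54, 184.39]), array([297.99, 181.14]), array([297.44, 177.88]), array([297.22, 176.58]), array([297.  , 175.28])]
```

```bash
python3 - <<'E'
from h import *
g=np.mean([read_camera("side").astype(float) for k in range(6)],0)
np.save("side8.npy",g); G=g.mean(2)
print("     ",*range(298,324))
for v in range(198,218): print(v,*[f"{x:3.0f}" for x in G[v,298:324]])
print(get_time())
for d in(-5,-3,-2,0):
    A=np.radians(d); print(d,[proj("side",dk(r*np.cos(A),r*np.sin(A),.022)+BI["side"])[0].round(2) for r in(.035,.045,.055,.059,.063)])
A=np.radians(-3)
for h in(.018,.02,.022,.024): print(h,proj("side",dk(.057*np.cos(A),.057*np.sin(A),h)+BI["side"])[0].round(2),proj("top",dk(.057*np.cos(A),.057*np.sin(A),h)+BI["top"])[0].round(2))
E
```

```text
298 299 300 301 302 303 304 305 306 307 308 309 310 311 312 313 314 315 316 317 318 319 320 321 322 323
198 107 148 174 180 180 178 177 175 176 178 178 176 170 169 169 168 165 167 174 176 179 180 182 181 182 181
199 110 159 176 179 180 180 179 177 175 176 177 169 142 132 135 136 118 118 155 172 177 178 181 181 182 182
200 110 160 174 176 180 180 180 180 178 176 163 120  78  67  68  69  69  77 112 154 172 176 178 180 182 182
201 120 165 176 175 176 178 179 180 179 168 120  73  57  55  56  60  68  65  71 108 160 174 177 179 179 180
202 122 167 179 179 177 176 177 179 170 130  78  58  56  56  58  68  64  61  66 105 154 172 174 176 178 179
203 134 168 179 181 180 178 176 172 132  77  53  56  58  55  62  64  61  61  60  71 112 163 175 175 176 178
204 150 173 179 180 180 181 180 174 131  66  49  58  64  50  44  55  59  60  60  66 114 164 176 176 175 176
205 162 177 180 179 180 180 181 180 168  94  58  65  68  65  50  49  57  59  60  73 123 160 169 170 171 172
206 157 174 178 179 180 178 175 172 164 102  67  68  67  62  51  40  51  56  61  78  93  94 107 122 135 150
207 158 174 178 175 173 
[... 1137 characters left out ...]
14 101 100 100 100 100  99
17.5667
-5 [array([300.98, 214.1 ]), array([303.69, 211.22]), array([306.36, 208.36]), array([307.42, 207.23]), array([308.47, 206.11])]
-3 [array([300.58, 214.1 ]), array([303.17, 211.22]), array([305.72, 208.37]), array([306.73, 207.25]), array([307.74, 206.12])]
-2 [array([300.37, 214.11]), array([302.9 , 211.23]), array([305.4 , 208.39]), array([306.39, 207.26]), array([307.37, 206.14])]
0 [array([299.95, 214.13]), array([302.36, 211.25]), array([304.74, 208.42]), array([305.68, 207.3 ]), array([306.61, 206.19])]
0.018 [307.05 209.29] [298.82 177.04]
0.02 [306.64 208.55] [298.51 177.07]
0.022 [306.23 207.81] [298.19 177.1 ]
0.024 [305.82 207.07] [297.87 177.12]
```

```bash
python3 - <<'E'
from h import *
def P(n,phi,r,w,h):
    a=np.radians(phi); return (proj(n,dk(r*np.cos(a)-w*np.sin(a),r*np.sin(a)+w*np.cos(a),h)+BI[n])[0]).round(2)
for phi in(-5,-3):
    for h in(.028,.010):
        print("top",phi,h,[ [P("top",phi,r,w,h).tolist() for w in(.01,0,-.01)] for r in(.068,.08)])
        print("side",phi,h,[ [P("side",phi,r,w,h).tolist() for w in(.01,0,-.01)] for r in(.068,.08)])
g=np.load("top8.npy"); 
print(*range(286,306))
for v in range(164,174): print(v,*[f"{x:3.0f}" for x in g[v,286:306]])
a=cv2.imread("pics/top8.png")
t=np.clip(g[155:190,278:318]*2.6-40,0,255).astype(np.uint8); s=np.clip(np.load("side8.npy")[190:222,293:333]*1.6-30,0,255).astype(np.uint8)[:,:,::-1]
cv2.imwrite("pics/zz.png",np.hstack([cv2.resize(cv2.cvtColor(t,8),(390,341),interpolation=cv2.INTER_CUBIC),cv2.resize(s,(400,341),interpolation=cv2.INTER_CUBIC)]))
E
```

```text
top -5 0.028 [[[294.58, 173.76], [297.48, 173.48], [300.4, 173.2]], [[294.22, 169.81], [297.12, 169.52], [300.04, 169.21]]]
side -5 0.028 [[[305.3, 202.54], [308.56, 202.48], [311.89, 202.42]], [[308.42, 199.26], [311.69, 199.17], [315.02, 199.08]]]
top -5 0.01 [[[297.46, 173.54], [300.33, 173.27], [303.23, 172.99]], [[297.1, 169.64], [299.98, 169.35], [302.87, 169.05]]]
side -5 0.01 [[[308.94, 209.13], [312.21, 209.13], [315.55, 209.14]], [[312.01, 205.83], [315.29, 205.8], [318.63, 205.77]]]
top -3 0.028 [[[293.91, 173.96], [296.79, 173.56], [299.69, 173.17]], [[293.43, 170.03], [296.31, 169.61], [299.21, 169.2]]]
side -3 0.028 [[[304.44, 202.66], [307.77, 202.51], [311.17, 202.35]], [[307.42, 199.4], [310.76, 199.21], [314.16, 199.02]]]
top -3 0.01 [[[296.79, 173.74], [299.65, 173.35], [302.53, 172.95]], [[296.32, 169.85], [299.17, 169.44], [302.05, 169.03]]]
side -3 0.01 [[[308.07, 209.24], [311.42, 209.15], [314.83, 209.05]], [[311.0, 205.94], [314.35, 205.82], [317.76, 205.69]]]
286 287 288 289 290 291 292 293 294 295 296 297 298 299 300 301 302 303 304 305
164 117 118 117 117 118 119 118 118 119 118 119 118 118 118 118 118 118 117 118 117
165 118 118 118 117 119 120 120 119 119 119 120 119 120 120 120 120 119  90  51  58
166 118 119 118 118 118 118 120 120 119 118 118  91  51  57  60  57  57  55  53  57
167 118 118 119 120 118  91  50  58  61  58  58  53  40  39  42  48  56  57  56  57
168  51  54  46  43  44  39  36  57  46  41  41  39  40  41  41  43  61  69  66  59
169  31  31  33  31  31  34  35  35  25  39  39  40  41  41  46  41  56  66  46  69
170  29  32  34  32  29  32  40  47  36  40  40  40  38  41  49  38  54  69  42  69
171  29  31  31  32  31  40  39  48  49  45  39  40  40  41  53  39  54  68  42  70
172  30  31  30  48  70  66  26  48  47  43  39  40  42  46  49  35  60  70  68  68
173  30  31  50  70  70  69  45  27  45  34  20  35  40  43  42  56  68  68  68  69
```

View pics/zz.png

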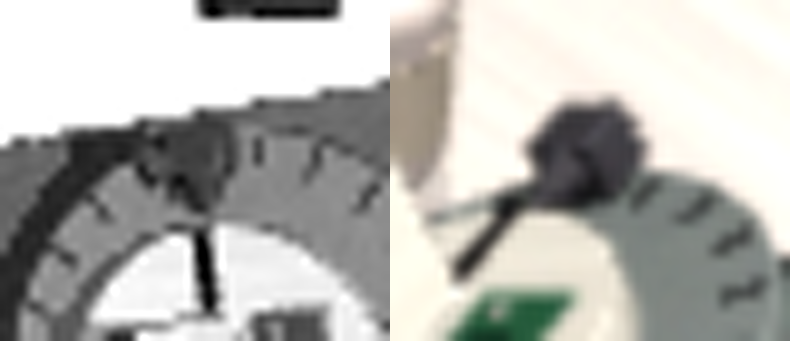

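```bash
python3 - <<'E'
from h import *
c=dk(-.0034,-.0010,.0096)
print(get_grip_width())
movel(c+.06*N,frame=tq(-.05,-1),v=.25); r=movel(c,v=.1,until_force=8); print(r)
command_gripper(0); print(get_grip_width()*88); rep(-.05)
c=turn([-.05,-.073],c); wait(.2); rep(-.073)
q=np.array(get_ee_rot()); R=Ro.from_quat(np.r_[q[1:],q[0]]).as_matrix(); ey=-R[:,0]; print("phi actual",np.arctan2(-ey@X,ey@Yd))
command_gripper(.3); movel(c+.18*N,v=.25); print(get_time())
g=np.mean([read_camera("top").astype(float) for k in range(4)],0); np.save("top9.npy",g); G=cv2.cvtColor(g.astype(np.uint8),cv2.COLOR_RGB2GRAY)
s=read_camera("side"); cv2.imwrite("pics/side9.png",s[:,:,::-1]); cv2.imwrite("pics/top9.png",g[:,:,::-1])
for v in range(172,187): print(v,*[f"{x:4d}" for x in G[v,290:306]])
for n in("top","side"):
    I=cv2.imread(f"pics/{n}9.png"); crop(n,I,[],f"pics/c9_{n}.png")
    a=rect(n,I,.0235,3,.095); h=cv2.cvtColor(a,cv2.COLOR_BGR2HSV)
    m=cv2.inRange(h,(60,70,20),(95,255,255)); m=cv2.morphologyEx(m,cv2.MORPH_CLOSE,np.ones((25,25)))
    yy,xx=np.mgrid[:570,:570]; m[(yy-285)**2+(xx-285)**2>165**2]=0
    for k in cv2.findContours(m,0,2)[0]:
        if cv2.contourArea(k)<1500: continue
        b=cv2.boxPoints(cv2.minAreaRect(k)); e=[b[1]-b[0],b[2]-b[1]]; e=max(e,key=np.linalg.norm)
        print(n,"ang",np.degrees(np.arctan2(-e[0],-e[1]))%180)
E
```

```text
0.2980499006662053
False
15.476087443912515
t 19.19 F bar/jaw/N [ 0.2 -1.8  3.7]  X/Yd [ 0.2 -1.8] tq_N 0.084 pos [-2.9  -1.06 10.19] |F|4.1
t 19.49 F bar/jaw/N [ 0.4 -0.2  7.3]  X/Yd [ 0.4 -0.2] tq_N 0.136 pos [-2.94 -1.07 10.15] |F|7.3
t 19.79 F bar/jaw/N [ 3.4  0.7 -0.3]  X/Yd [3.4 0.5] tq_N 0.006 pos [-2.96 -1.05 10.21] |F|3.5
c [np.float64(-0.00339), np.float64(-0.00086), np.float64(0.01018)]
t 19.99 F bar/jaw/N [ 3.7  0.1 -2.9]  X/Yd [ 3.7 -0.1] tq_N -0.064 pos [-2.96 -1.04 10.2 ] |F|4.7
phi actual -0.07298461192775499
21.2667
172   68   66   30   47   47   43   43   40   38   43   45   34   59   67   68   67
173   70   67   46   29   45   34   21   35   40   41   42   56   66   68   69   70
174   68   68   67   52   62   36   36   26   38   43   41   67   67   67   67   67
175   70   70   69   67   67   48   46   30   35   45   52   68   66   66   68   68
176   69   72   67   69   69   67   62   44   31   49   67   67   68   66   69   67
177   69   69   68   70   70   69   68   65   66   60   69   69   69   67   68   68
178   70   70   68   69   68   51   61   71   25   43  10
[... 171 characters left out ...]
107  107  107  104  106
181   52   72  108  110  107  106  107  103   55   24   84  107  105  106  106  106
182   76  106  107  110  108  106  108  104   54   18   65  111  108  109  110  110
183  107  110  110  108  110  111  110  106   56   20   63  110  109  109  110  108
184  111  109  112  112  110  110  111  109   80   19   64  108  108  107  108  106
185  110  109  110  108  109  107  108  106   80    9   45  107  107  107  107  105
186  109  108  110  110  109  109  108  109  106   15   62  108  106  108  108  107
top ang 175.55876
top ang 176.84929
side ang 175.7636[ WARN:0@15.461] global loadsave.cpp:1063 imwrite_ Unsupported depth image for selected encoder is fallbacked to CV_8U.
```

View pics/c9_top.png

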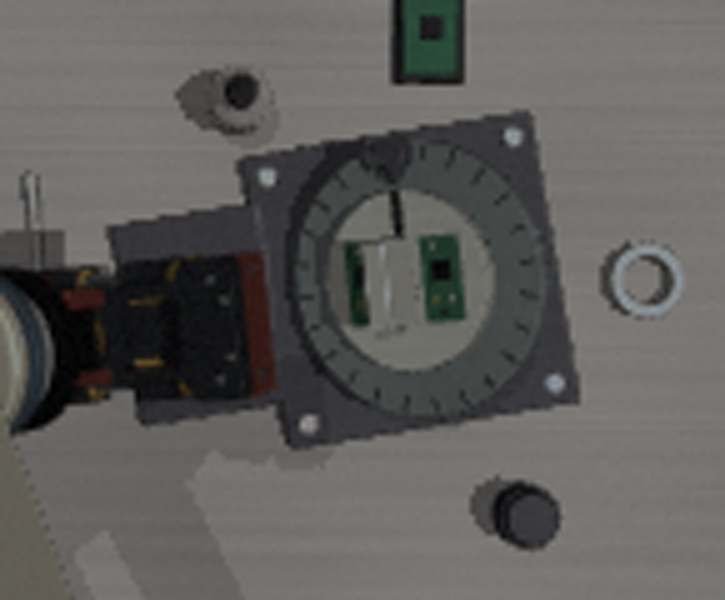

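View pics/c9_side.png

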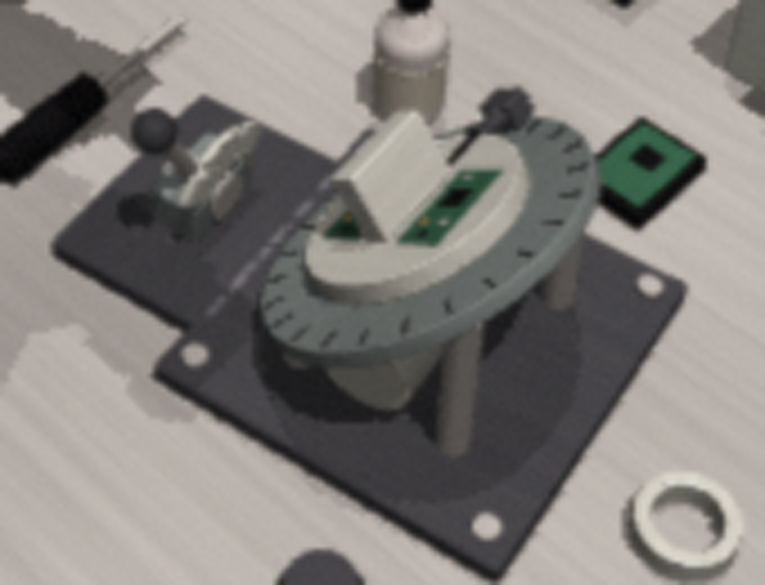

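```bash
cat >> h.py <<'E'
Z=np.array([0,0,1.])
def st(x,y,z): return O+x*X+y*YS+z*Z
qd=None
def qdown(s=1):
    x=s*YS; z=-Z; y=np.cross(z,x); q=Ro.from_matrix(np.c_[x,y,z]).as_quat(); return np.r_[q[3],q[:3]]
E
python3 - <<'E'
from h import *
p=st(-.078,.135,.20-.033)
s=min((1,-1),key=lambda s:(lambda j:9 if j is None else abs(j[5]-get_joint_pos()[5]))(inverse_kinematics(p,qdown(s))))
print(s,inverse_kinematics(p,qdown(s)))
move_pose(p,qdown(s)); command_gripper(0); print(get_time(),get_tcp_pos())
for n in BI:
    I=read_camera(n)[:,:,::-1]; cv2.imwrite(f"pics/{n}10.png",I)
    for z in(.167,.2):
        u=proj(n,st(-.078,.135,z)+BI[n])[0]; print(n,z,u)
E
```

```text
-1 [ 1.43399766e-01  2.16400843e-01  1.99375390e+00 -4.44089210e-16
  9.31437914e-01  1.54619609e+00]
22.7667 [0.45731702 0.07822448 0.1669409 ]
top 0.167 [265.29887305 229.67821885]
top 0.2 [265.55998903 230.50058627]
side 0.167 [217.88252061 197.04494898]
side 0.2 [216.22256173 184.67325873]
```

View pics/side10.png

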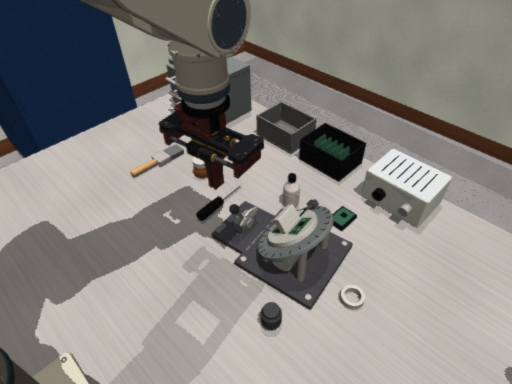

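```bash
python3 - <<'E'
from h import *
z=.090-.033
print(movel(st(-.078,.135,z),v=.15,until_force=8), get_time())
for n in BI:
    I=read_camera(n)[:,:,::-1]; cv2.imwrite(f"pics/{n}11.png",I); crop(n,I,[],f"pics/c11_{n}.png")
E
```

```text
False 23.75
```

View pics/c11_side.png

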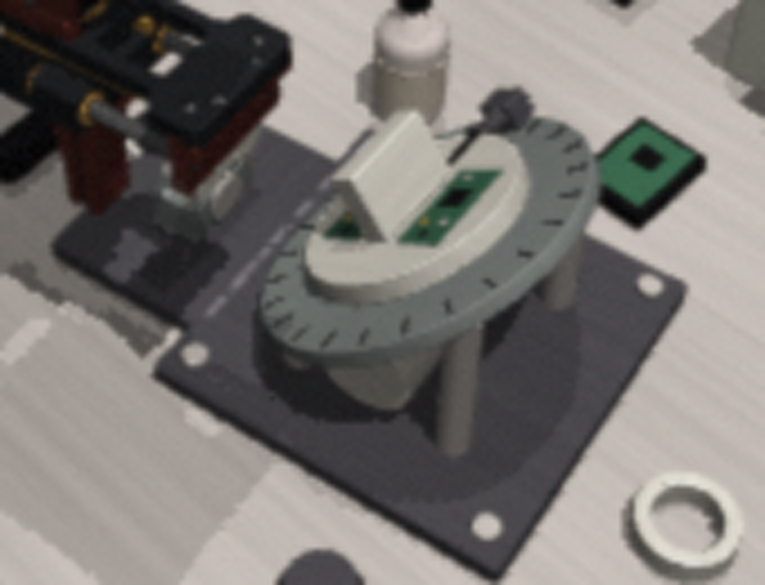

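```bash
python3 - <<'E'
from h import *
z=.057
f0=F()
for x in(-.05,-.03,-.012,.0):
    r=movel(st(x,.135,z),v=.06,until_force=15); f=F()-f0; print(x,r,f.round(1),get_time())
    if r: break
movel(st(-.06,.135,z),v=.2); movel(st(-.08,.135,z+.12),v=.25)
for n in BI:
    I=read_camera(n)[:,:,::-1]; cv2.imwrite(f"pics/{n}12.png",I); crop(n,I,[],f"pics/c12_{n}.png")
print(get_time())
E
```

```text
-0.05 False [ 0.3 -0.5 -0.7] 24.4667
-0.03 False [-0.1  0.9 -0.8] 24.95
-0.012 False [ 0.1 -0.7  0.1] 25.4
0.0 False [ 0.7 -0.2 -1.2] 25.75
26.9333
```

View pics/c12_side.png

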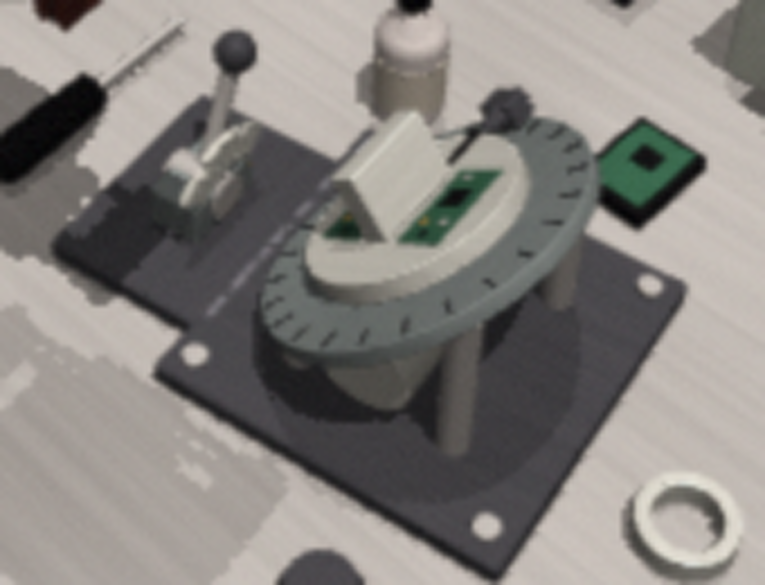

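View pics/c12_top.png

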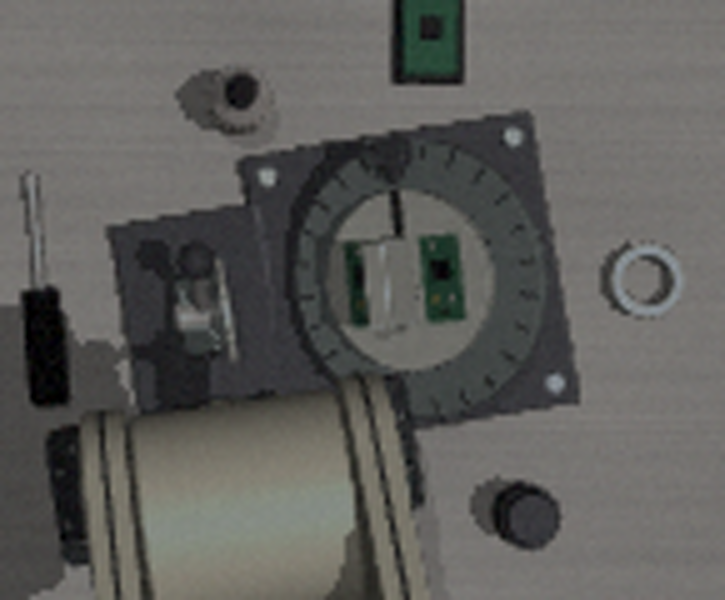

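```bash
python3 - <<'E'
from h import *
b=st(.033,.135,.098)
for n,s,(c,r) in(("top",5,(220,140)),("side",4.5,(200,180))): print(n,((proj(n,b+BI[n])[0]+.5-[c,r])*s).round(1))
p,e=tri((200+235/4.5-.5,180+51/4.5-.5),(220+196/5-.5,140+260/5-.5)); d=p-O; print("ball stand",(d@X).round(4),(d@YS).round(4),p[2].round(4),e.round(4))
a=cv2.imread("pics/top9.png",0).astype(int);k=cv2.imread("pics/top12.png",0).astype(int); print("stage change",np.abs(a-k)[170:200,280:315].mean())
print(F().round(1),get_time()); job_done()
E
```

```text
top [196.5 260.1]
side [239.   45.8]
ball stand 0.0307 0.1347 0.0986 0.0016
stage change 2.1276190476190475
[-0.4  0.2 -0.3] 26.9333
the job is handed in; nothing more can be done
```

I turned the stage clockwise by its bar in steps to about -0.073 rad, let go, and checked it. I then regripped once for a 0.023 rad correction. After that I pushed the lever over centre with the shut fingers, backed off clear of everything and handed the job in at 26.9 s.

**Last checks**
- **Black line:** in the top view the line, extended, meets the pointer tip within about 0.1 pixel. I can only read the tip to about ±1°. The block edges read from -3.6° to about -8°, and I set the stage to -4.2°. I did not re-measure the line in the side view after the correction.
- **Pointer:** its pixels looked the same before and after the correction.
- **Lever:** the ball sits 31 mm to the stand's +x side, 98.6 mm high. The clamped position is 33 mm and 98 mm.
- **Forces:** they stayed small. The peak was about 14 N while gripping the bar off-centre, which I then corrected.
- **Other things on the bench:** nothing near the stage looked moved in the last pictures. I did not check the brush and jar again at the end.

**Disagreements**
- **Fingertips:** in both cameras they showed about 33 mm behind the reported TCP. The reported TCP passed below the disc's face without contact, which fits that, so I corrected for it throughout.
- **Cameras:** the two views disagreed by 3 to 4 mm on the stand's position, and I used the average.
- **Stage axis:** in robot coordinates it came out about 3.5 mm from where I had placed it, so I re-centred the gripper by force.

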